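# Transfer a row of samples to the second rack

## Task

Move the vial, the dropper bottle, the sample bottle and the beaker from the full rack to the empty rack, keeping their order as counted from each rack's raised end plate: what stands next to the full rack's end plate goes next to the empty rack's end plate, and so on down the row. As the end plates are at opposite ends, the row comes out reversed left to right. Stand each one upright in the middle of its place and do not tip any of them on the way.

Things in the scene. Friction and masses are not known exactly. Their poses are not given: they have to be found in the camera images.
- vial_mid (a point): small clear glass sample vial with a white screw cap, round, 25 mm across, 64 mm high (glass up to 50 mm). One of the four loose things of the row, upright. The point is at its centre, half-way up (32 mm above its foot); z is its upright axis.
- dropper_mid (a point): amber dropper bottle with a black rubber teat, 100 mm high: round glass body 31 mm across up to 57 mm above its foot, teat 22 mm across above that; grip the top of the glass, about 50 mm above the foot, so that the teat clears the gripper. One of the four loose things of the row, upright. The point is at its centre, half-way up (50 mm above its foot); z is its upright axis.
- bottle_mid (a point): white plastic sample bottle with a white cap, round body 61 mm across up to 100 mm above its foot, cap 48 mm across, 122 mm high in all; grip the upper body, 70 to 90 mm above the foot. One of the four loose things of the row, upright. The point is at its centre, half-way up (61 mm above its foot); z is its upright axis.
- beaker_mid (a point): open clear glass beaker, 54 mm across its x axis and 61 mm across its y axis (which includes the small spout), 71 mm high; its spout points along the row (within 30 degrees), so grip it across the row, round the outside, below the rim. One of the four loose things of the row, upright. The point is at its centre, half-way up (36 mm above its foot); z is its upright axis.
- old_rack: White rack that holds the row at the start, left or right of the new rack. Fixed, 92 (x) x 308 (y) mm. Origin on the worktop under its centre; x points away from the robot (within 12 degrees), y to the robot's left along the row. Places at y = -114, -38, 38, 114 mm, x = 0, standing surface 20 mm above the worktop. Raised end plate with steel bar (47 mm above the worktop) at its left end, y = 150 mm.
- new_rack: White rack, empty at the start; each place a grey square with a ring. Fixed, 92 (x) x 308 (y) mm. Origin on the worktop under its centre; x points away from the robot (within 12 degrees), y to the robot's left along the row. Places at y = -114, -38, 38, 114 mm, x = 0, standing surface 20 mm above the worktop. Raised end plate with steel bar (47 mm above the worktop) at its right end, y = -150 mm.
- insert_vial: Grey square insert, 84 x 73 x 6 mm with a ring drawn on it, fixed in the old rack: the one on which the vial stands at the start. It stays there and so marks the place the vial came from. Origin at the centre of its underside, 14 mm above the worktop.
- insert_dropper: Grey square insert, 84 x 73 x 6 mm with a ring drawn on it, fixed in the old rack: the one on which the dropper bottle stands at the start. It stays there and so marks the place the dropper bottle came from. Origin at the centre of its underside, 14 mm above the worktop.
- insert_bottle: Grey square insert, 84 x 73 x 6 mm with a ring drawn on it, fixed in the old rack: the one on which the white sample bottle stands at the start. It stays there and so marks the place the white sample bottle came from. Origin at the centre of its underside, 14 mm above the worktop.
- insert_beaker: Grey square insert, 84 x 73 x 6 mm with a ring drawn on it, fixed in the old rack: the one on which the beaker stands at the start. It stays there and so marks the place the beaker came from. Origin at the centre of its underside, 14 mm above the worktop.
Mind the look-alikes: they are no part of the job. Leave any green or turquoise look-alike of the part that bears vial_mid alone.

How it is judged:
At the end, for the whole second after the job is handed in: All four stand released, at rest and upright (0.12 rad) on the new rack, each within 14 mm in x and y (rack frame) of the place with the same number from the end plate as it had in the old rack (old y becomes new -y), its centre within 6 mm of standing height (((y of insert_vial in the frame of old_rack between -0.134 and -0.094 m and y of vial_mid in the frame of new_rack between 0.1 and 0.128 m) or (y of insert_vial in the frame of old_rack between -0.058 and -0.018 m and y of vial_mid in the frame of new_rack between 0.024 and 0.052 m) or (y of insert_vial in the frame of old_rack between 0.018 and 0.058 m and y of vial_mid in the frame of new_rack between -0.052 and -0.024 m) or (y of insert_vial in the frame of old_rack between 0.094 and 0.134 m and y of vial_mid in the frame of new_rack between -0.128 and -0.1 m)) and x of vial_mid in the frame of new_rack between -0.014 and 0.014 m and z of vial_mid in the frame of new_rack between 0.046 and 0.058 m and angle between each of vial_mid, dropper_mid, bottle_mid, beaker_mid's own z axis and vertical below 0.12 rad and linear speed of each of vial, dropper, bottle, beaker below 0.02 m/s and ((y of insert_dropper in the frame of old_rack between -0.134 and -0.094 m and y of dropper_mid in the frame of new_rack between 0.1 and 0.128 m) or (y of insert_dropper in the frame of old_rack between -0.058 and -0.018 m and y of dropper_mid in the frame of new_rack between 0.024 and 0.052 m) or (y of insert_dropper in the frame of old_rack between 0.018 and 0.058 m and y of dropper_mid in the frame of new_rack between -0.052 and -0.024 m) or (y of insert_dropper in the frame of old_rack between 0.094 and 0.134 m and y of dropper_mid in the frame of new_rack between -0.128 and -0.1 m)) and x of dropper_mid in the frame of new_rack between -0.014 and 0.014 m and z of dropper_mid in the frame of new_rack between 0.064 and 0.076 m and ((y of insert_bottle in the frame of old_rack between -0.134 and -0.094 m and y of bottle_mid in the frame of new_rack between 0.1 and 0.128 m) or (y of insert_bottle in the frame of old_rack between -0.058 and -0.018 m and y of bottle_mid in the frame of new_rack between 0.024 and 0.052 m) or (y of insert_bottle in the frame of old_rack between 0.018 and 0.058 m and y of bottle_mid in the frame of new_rack between -0.052 and -0.024 m) or (y of insert_bottle in the frame of old_rack between 0.094 and 0.134 m and y of bottle_mid in the frame of new_rack between -0.128 and -0.1 m)) and x of bottle_mid in the frame of new_rack between -0.014 and 0.014 m and z of bottle_mid in the frame of new_rack between 0.075 and 0.087 m and ((y of insert_beaker in the frame of old_rack between -0.134 and -0.094 m and y of beaker_mid in the frame of new_rack between 0.1 and 0.128 m) or (y of insert_beaker in the frame of old_rack between -0.058 and -0.018 m and y of beaker_mid in the frame of new_rack between 0.024 and 0.052 m) or (y of insert_beaker in the frame of old_rack between 0.018 and 0.058 m and y of beaker_mid in the frame of new_rack between -0.052 and -0.024 m) or (y of insert_beaker in the frame of old_rack between 0.094 and 0.134 m and y of beaker_mid in the frame of new_rack between -0.128 and -0.1 m)) and x of beaker_mid in the frame of new_rack between -0.014 and 0.014 m and z of beaker_mid in the frame of new_rack between 0.0495 and 0.0615 m); the robot touches nothing.
It fails at once if the vial is tipped by more than 0.7 rad (angle between vial_mid's own z axis and vertical above 0.7 rad).
It fails at once if the dropper is tipped by more than 0.7 rad (angle between dropper_mid's own z axis and vertical above 0.7 rad).
It fails at once if the bottle is tipped by more than 0.7 rad (angle between bottle_mid's own z axis and vertical above 0.7 rad).
It fails at once if the beaker is tipped by more than 0.7 rad (angle between beaker_mid's own z axis and vertical above 0.7 rad).
It also fails if it takes over 112 s, if anything falls off the work surface, if the arm or the gripper's body presses on something with over 40 N, if the wrist force passes 120 N, or if a joint passes its speed limit or range.

## Robot

A 6-joint arm with a two-finger parallel gripper is mounted at the origin on the work surface; the furniture and walls round the work are solid. World frame = base frame: x ahead of the robot, y to its left, z up, the work surface at z = 0. Lengths are in m, angles in rad, forces in N, time in s.
With the tool pointing down it reaches from about 0.375 to 0.825 m from the base axis. Payload 5.5 kg.
Tool frame: the origin (TCP) lies on the centre line of the jaws, within the pads' length; the fingertips stand 25 mm ahead of it and the grasp point (between the pads) lies 6 mm ahead of it (manip.finger_overhang is the distance from the TCP to the fingertips, in m); z points along the fingers, y is the line along which they close (so a half turn about z gives the same grasp; the last joint's range is limited). The gripper opens to 85 mm and grips with 20 to 120 N. Pads are 22 mm wide; open, the fingers measure 114 mm over their backs; the gripper's body (76 mm by 85 mm) begins 54 mm behind the grasp point. The pads swing forward as they close: fully open they stand 13 mm farther back than shut.
Start: joints at [1.296, 0.314, -0.047, 1.21, 0, 1.571], TCP at [0.163, 0.577, 0.256] pointing down, gripper open.
Joint ranges: [-2.67, 2.67], [-0.69, 1.73], [-1.03, 1.25], [-2.08, 2.16], [-1.42, 1.45], [-3.14, 3.14]. Speed limits (rad/s): [2.39, 2.39, 3.01, 3.14, 3.14, 3.14].

## Interface

Orientations are given as [roll, pitch, yaw] about the fixed x, y, z axes, in that order (R = Rz(yaw) Ry(pitch) Rx(roll)).
In Python, from station import manip, eyes gives the robot as it stands. Calls block until the motion is done:
- manip.movep(position, orientation): joint-space move of the TCP to a pose.
- manip.movel(position, ori=None, vel=0.15, force_limit=None): straight line of the TCP; ori=None keeps the orientation; vel is the mean speed in m/s. With force_limit (N) it stops when the force on the tool has changed by that much, and returns True; else False.
- manip.move_j(angles): joint-space move.
- manip.gripper_to(opening): finger opening in m; the grip force is fixed at half the most; returns when the fingers have stopped.
- manip.sleep(seconds).
- manip.solve_ik(position, orientation): joint angles nearest the present ones, or None.
- eyes.capture(name): name is "scene" or "top" or "wrist"; returns a dict with "color" (420x560x3 uint8, blue, green, red), "camera_matrix" (3x3 intrinsics, pixels), "dist" ([k1, k2, p1, p2, k3] as OpenCV has them; the pictures are not rectified), "camera_from_world" (4x4, takes a point from world to camera coordinates). Camera axes: x right, y down, z forward; pixel columns grow to the right and rows downward; lengths in m; the calibration is good to about 2 mm. A picture is of the moment at which its call begins. There is no depth.
A pose or a line that the arm cannot do raises manip.PlanningError and nothing moves.
- manip.hand_in(): hands the job in; it is judged then, once.
Readings, each from a call of its own:
- manip.current_clock(): time.
- manip.current_qpos(): joint angles.
- manip.current_joint_velocities(): joint speeds.
- manip.current_effort(): joint torques, N m.
- manip.current_tool_pos(): TCP position.
- manip.current_ee_rot(): TCP orientation.
- manip.current_ft_force(): force on the tool from outside, world axes, zero at the start.
- manip.current_moment(): the same for the moment, N m.
- manip.current_grip_width(): finger opening in m.
- manip.current_grasp_force(): force on a finger pad.
Only numpy, scipy, OpenCV 4.12 (cv2) and the standard library are available. Lean on these libraries where they do the work, as an engineer would, in place of code of your own. Each camera call takes 0.05 s, during which the arm holds its last target. There are 200 camera calls.

## Working session

There is one attempt and no reset: what is moved stays moved. The work goes in short steps, each a Python script; the robot and the scene stay as the last script left them, time stands still between calls to the robot, and variables do not carry over. Pictures are saved under pics/ and viewed, at most 14 in all, crops included, and the job is handed in when it is done.

```bash
mkdir -p pics
python3 - <<'E'
from station import manip, eyes
import cv2
for n in("top","scene"):
    d=eyes.capture(n); cv2.imwrite(f"pics/{n}0.png",d["color"])
    print(n,d["camera_matrix"].tolist(),d["dist"],d["camera_from_world"].round(4).tolist())
print(manip.current_ee_rot(),manip.current_clock())
E
```

```text
top [[382.0113045705716, 0.0, 276.23958569619276], [0.0, 382.0113045705716, 206.9983655362848], [0.0, 0.0, 1.0]] [-0.04937218  0.          0.          0.          0.        ] [[-0.0039, -1.0, 0.0062, 0.085], [-0.9942, 0.0032, -0.1071, 0.4833], [0.1071, -0.0065, -0.9942, 1.0104], [0.0, 0.0, 0.0, 1.0]]
scene [[383.96603949091855, 0.0, 280.0394179870113], [0.0, 383.96603949091855, 205.82762844921504], [0.0, 0.0, 1.0]] [-0.08429509  0.          0.          0.          0.        ] [[0.5559, -0.8312, -0.0115, -0.1924], [-0.4169, -0.2669, -0.8689, 0.2945], [0.7191, 0.4878, -0.4949, 0.6252], [0.0, 0.0, 0.0, 1.0]]
[-3.14004793e+00  2.52136689e-05  2.86679630e+00] 0.1
```

View pics/top0.png

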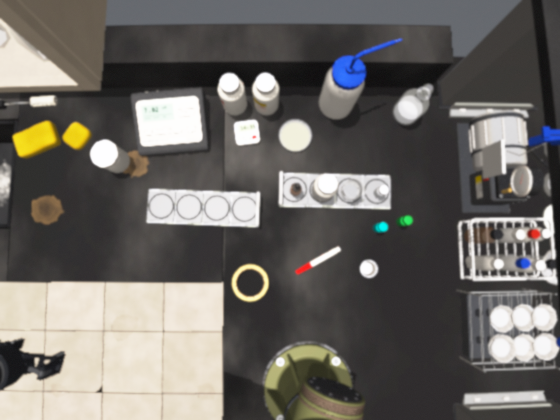

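View pics/scene0.png

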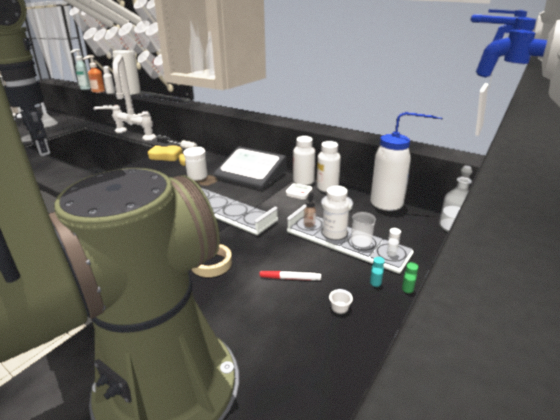

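The top view shows the new rack at about (147–260, 190–227) with its plate at the right. The old rack is at (279–391, 172–208) with its plate at the left, and holds, left to right, dropper (296,190), bottle (326,187), beaker (349,190) and vial (382,190). The scene view confirms the order. The turquoise and green look-alikes are at (381,227) and (406,221).

```bash
cat > h.py <<'E'
from station import manip, eyes
import cv2, numpy as np
def ray(d,uv,z):
    p=cv2.undistortPoints(np.float64(uv).reshape(-1,1,2),d["camera_matrix"],d["dist"]).reshape(-1,2)
    T=d["camera_from_world"];R=T[:3,:3];c=-R.T@T[:3,3]
    v=np.c_[p,np.ones(len(p))]@R
    return c+v*((z-c[2])/v[:,2])[:,None]
def proj(d,P):
    T=d["camera_from_world"]
    return cv2.projectPoints(np.float64(P).reshape(-1,3),cv2.Rodrigues(T[:3,:3])[0],T[:3,3],d["camera_matrix"],d["dist"])[0].reshape(-1,2)
def ortho(d,x0,x1,y0,y1,z,s=1000.):
    # row 0 = x1 (far), col 0 = y1 (left)
    h,w=round((x1-x0)*s),round((y1-y0)*s)
    r,c=np.mgrid[:h,:w]
    P=np.stack([x1-r/s,y1-c/s,np.full(r.shape,z)],-1)
    m=proj(d,P).astype(np.float32).reshape(h,w,2)
    return cv2.remap(d["color"],m[...,0],m[...,1],cv2.INTER_LINEAR)
E
python3 - <<'E'
from h import *
d=eyes.capture("top")
print(ray(d,[[147,190],[260,192],[258,227],[279,172],[391,175],[391,208]],.02).round(3))
o=ortho(d,.38,.62,-.25,.45,.02)
m=cv2.inRange(o,(110,110,110),(255,255,255))
m=cv2.morphologyEx(m,cv2.MORPH_CLOSE,np.ones((9,9)))
for c in cv2.findContours(m,cv2.RETR_EXTERNAL,cv2.CHAIN_APPROX_NONE)[0]:
    if cv2.contourArea(c)>8000:
        r=cv2.minAreaRect(c);print(r, "xy",.62-r[0][1]/1e3,.45-r[0][0]/1e3)
        cv2.drawContours(o,[cv2.boxPoints(r).astype(int)],0,(0,0,255),1)
cv2.imwrite("pics/o1.png",o)
E
```

```text
[[ 0.532  0.439  0.02 ]
 [ 0.526  0.128  0.02 ]
 [ 0.43   0.133  0.02 ]
 [ 0.581  0.075  0.02 ]
 [ 0.572 -0.235  0.02 ]
 [ 0.48  -0.232  0.02 ]]
((166.15826416015625, 135.7846221923828), (312.0917663574219, 101.89220428466797), 1.945146918296814) xy 0.48421537780761714 0.28384173583984373
((525.971923828125, 89.72969055175781), (313.4605407714844, 104.3074951171875), 2.2025983333587646) xy 0.5302703094482422 -0.07597192382812495
```

View pics/o1.png

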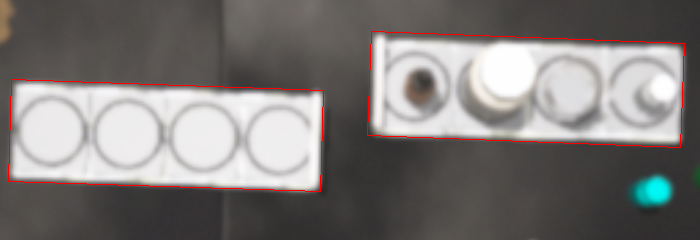

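The ortho view shows the new-rack rings at about (49,131), (126,134), (203,137) and (281,140), a spacing of about 77 mm, which matches the given 76 mm. I'll take a closer look with the wrist camera over both racks.

Run:
```python
from h import *
Y=np.pi/2-.04
for n,p in(("new",[.46,.285,.36]),("old",[.50,-.076,.36])):
    manip.movep(p,[np.pi,0,Y])
    d=eyes.capture("wrist"); cv2.imwrite(f"pics/w_{n}.png",d["color"]); np.save(f"{n}.npy",d,allow_pickle=True)
    T=d["camera_from_world"];print(n,(-T[:3,:3].T@T[:3,3]).round(3),T[2,:3].round(2),manip.current_qpos().round(2),manip.current_clock())
```

```text
new [0.463 0.352 0.478] [-0.01 -0.26 -0.96] [0.56 0.18 0.02 1.41 0.   2.17] 1.7833
old [ 0.503 -0.009  0.479] [-0.01 -0.26 -0.97] [-0.15  0.11 -0.06  1.39  0.    1.46] 3.1917
```

View pics/w_new.png

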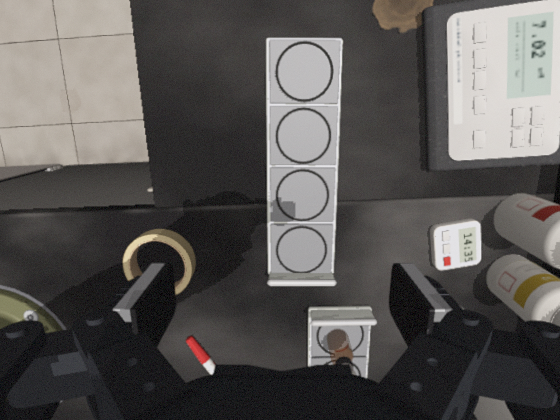

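View pics/w_old.png

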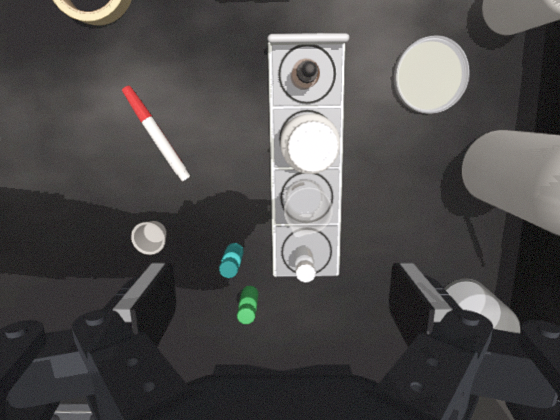

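The wrist views show the new rings at about (304,71), (303,135), (302,195) and (302,249). In the old rack the teat top is at (308,68), the bottle cap at (313,147), the beaker at (306,200) and the vial cap at (306,268). I'll refine these with contours.

Run:
```python
from h import *
dn=np.load("new.npy",allow_pickle=True).item(); do=np.load("old.npy",allow_pickle=True).item(); dt=eyes.capture("top")
def rings(d,box,nm):
    o=ortho(d,*box,.02,2000.); g=cv2.cvtColor(o,cv2.COLOR_BGR2GRAY)
    m=cv2.inRange(g,0,95); P=[]
    for c in cv2.findContours(m,cv2.RETR_LIST,cv2.CHAIN_APPROX_NONE)[0]:
        (a,b),r=cv2.minEnclosingCircle(c)
        if 25<r/2<36 and len(c)>100:
            e=cv2.fitEllipse(c); print(nm,"ring",round(box[1]-e[0][1]/2e3,4),round(box[3]-e[0][0]/2e3,4),np.round(np.array(e[1])/2,1),"r",r/2)
    return o
rings(dn,(.43,.54,.135,.435),"new"); o=rings(do,(.47,.58,-.225,.065),"old")
# old-rack tops
for n,uv,z in(("dropper",[308,68],.12),("bottle",[313,147],.142),("vial",[306,270],.084)):print(n,ray(do,[uv],z).round(4))
hs=do["color"]
# white caps
for n,z,(u0,u1,v0,v1) in(("bottlecap",.142,(275,345,110,178)),("vialcap",.084,(290,322,250,290))):
    g=cv2.cvtColor(hs,cv2.COLOR_BGR2GRAY)[v0:v1,u0:u1]; m=cv2.inRange(g,225,255)
    c=max(cv2.findContours(m,0,1)[0],key=cv2.contourArea); print(n,np.array(cv2.boundingRect(c))+[u0,v0,0,0],ray(do,[np.array(cv2.minEnclosingCircle(c)[0])+[u0,v0]],z).round(4))
# predicted pixel of rim / ring per object at the nominal places
c=hs[20:300,250:360]; cv2.imwrite("pics/crop.png",cv2.resize(c,None,fx=2.1,fy=2.1,interpolation=cv2.INTER_CUBIC))
```

```text
new ring 0.4808 0.1683 [64.8 64.9] r 32.839290618896484
new ring 0.4808 0.1685 [68.1 68.2] r 34.751365661621094
new ring 0.4844 0.2447 [63.9 65.2] r 32.87134552001953
new ring 0.4837 0.2443 [67.8 69.1] r 34.9345588684082
new ring 0.4873 0.3207 [65.1 65.1] r 32.91727066040039
new ring 0.4873 0.3206 [67.8 68.1] r 34.45035171508789
new ring 0.4905 0.3968 [64.8 65.1] r 32.85853576660156
new ring 0.4906 0.3969 [68.1 68.1] r 34.43692398071289
old ring 0.5348 0.0333 [65.8 66.8] r 34.39214324951172
dropper [[0.5292 0.0294 0.12  ]]
bottle [[ 0.5306 -0.0424  0.142 ]]
vial [[ 0.5243 -0.1927  0.084 ]]
bottlecap [286 115  53  57] [[ 0.5297 -0.0385  0.142 ]]
vialcap [296 265  19  17] [[ 0.5232 -0.1963  0.084 ]]
```

View pics/crop.png

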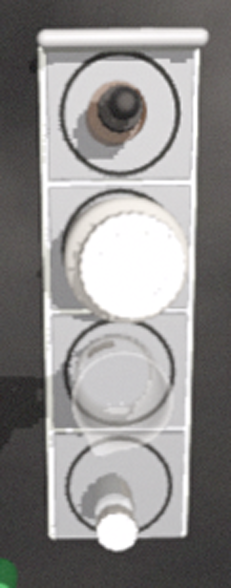

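```bash
cat >> h.py <<'E'
YAW=np.pi/2-.0425; ORI=[np.pi,0,YAW]
def up(z): p=np.array(manip.current_tool_pos()); p[2]=z; manip.movel(p,vel=.2)
def pick(x,y,h,zt=.26):   # h: grip height above foot
    z=.02+h+.006
    manip.movep([x,y,zt],ORI); manip.gripper_to(.085)
    print("descend stop:",manip.movel([x,y,z],vel=.15,force_limit=15))
    manip.gripper_to(0.0); manip.sleep(.2)
    print("grip",manip.current_grip_width(),manip.current_grasp_force(),manip.current_tool_pos())
    manip.movel([x,y,zt],vel=.15)
    print("held",manip.current_grip_width(),manip.current_grasp_force())
def place(x,y,h,zt=.26):
    z=.02+h+.006
    manip.movel([x,y,zt],ORI,vel=.25); manip.sleep(.2)
    manip.movel([x,y,z+.008],vel=.15)
    print("touch",manip.movel([x,y,z-.003],vel=.02,force_limit=4),manip.current_tool_pos())
    manip.gripper_to(.085); manip.sleep(.2); up(zt)
    print("clock",manip.current_clock())
E
python3 - <<'E'
from h import *
do=np.load("old.npy",allow_pickle=True).item()
g=cv2.cvtColor(do["color"],cv2.COLOR_BGR2GRAY)
v0,u0=55,295; m=cv2.inRange(g[v0:90,u0:325],0,75)
c=max(cv2.findContours(m,0,1)[0],key=cv2.contourArea); print("teat",cv2.boundingRect(c),ray(do,[np.array(cv2.minEnclosingCircle(c)[0])+[u0,v0]],.12).round(4))
f=lambda u,v,z:ray(do,[[250+u/2.1,20+v/2.1]],z).round(4)[0]
print("teat eye",f(124,101,.12),"bottle",f(134,270,.142),"beaker",f(121,403,.091),"rim far/near",f(121,350,.091),f(121,460,.091),"vial",f(118,530,.084))
print("teat left/right",f(108,101,.115),f(140,101,.115),"beaker l/r",f(70,390,.091),f(174,390,.091))
E
```

```text
teat (2, 7, 20, 21) [[0.5284 0.026  0.12  ]]
teat eye [0.5302 0.0293 0.12  ] bottle [ 0.5313 -0.0439  0.142 ] beaker [ 0.5274 -0.119   0.091 ] rim far/near [ 0.528  -0.0903  0.091 ] [ 0.5267 -0.1511  0.091 ] vial [ 0.5245 -0.1958  0.084 ]
teat left/right [0.5233 0.0301 0.115 ] [0.5378 0.0295 0.115 ] beaker l/r [ 0.5006 -0.1108  0.091 ] [ 0.5556 -0.113   0.091 ]
```

Measured sizes match what is given: beaker rim 55 × 61 mm, places within about 4 mm of the ring centres. I'll move the bottle first, which frees the dropper's neighbourhood.

Run:
```python
from h import *
pick(.5313,-.0435,.080); place(.4842,.2465,.080)
manip.movep([.53,.0,.30],ORI)
d=eyes.capture("wrist");cv2.imwrite("pics/w2.png",d["color"]);np.save("w2.npy",d,allow_pickle=True)
d=eyes.capture("top");cv2.imwrite("pics/t2.png",d["color"][120:280,100:420])
```

```text
descend stop: False
grip 0.058031449103388935 63.71387355029583 [ 0.53168959 -0.04344544  0.10730132]
held 0.058046472967907714 64.35561776161194
touch True [0.48462938 0.24684743 0.1073621 ]
clock 11.4833
```

```bash
python3 -c "
import cv2,numpy as np
a=cv2.imread('pics/w2.png');b=cv2.imread('pics/t2.png');b=cv2.resize(b,(560,280))
b=b[:180];cv2.imwrite('pics/c2.png',np.vstack([a,b]))"
```

```text
(no output)
```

View pics/c2.png

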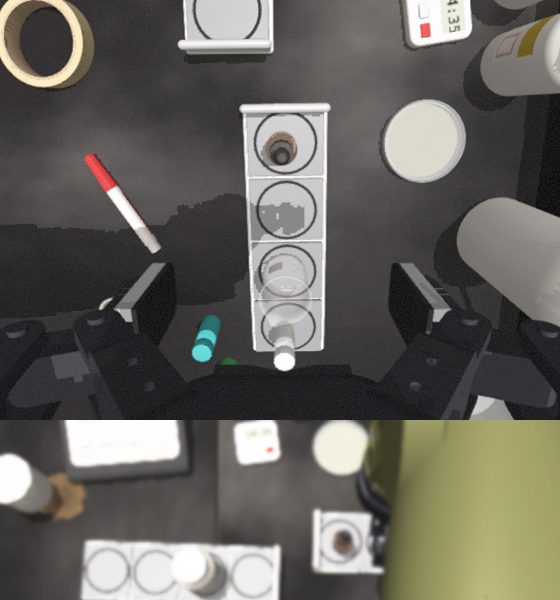

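The bottle stands on place 2 of the new rack. The dropper's teat is at (283,155) and its shoulder at (280,147) in the wrist view, clear of neighbours.

Run:
```python
from h import *
d=np.load("w2.npy",allow_pickle=True).item()
a=ray(d,[[283,155]],.12)[0];b=ray(d,[[280,148]],.077)[0];print(a.round(4),b.round(4),"old",.5302,.0293)
x,y=(a[:2]+b[:2]+[.5302,.0293])/3
assert abs(x-.5302)<.006 and abs(y-.0293)<.006
pick(x,y,.051); place(.4808,.1670,.051)
```

```text
[0.532  0.0318 0.12  ] [0.5293 0.0334 0.077 ] old 0.5302 0.0293
descend stop: False
grip 0.028341233966843498 58.99303535339641 [0.5305864  0.03157936 0.07750192]
held 0.02848844857166164 59.08906710388237
touch True [0.48112093 0.16724161 0.0774931 ]
clock 21.15
```

Run:
```python
from h import *
pick(.5278,-.119,.052); place(.4875,.3235,.052)
pick(.5247,-.1950,.036); place(.4905,.3968,.036)
manip.movep([.46,.285,.36],ORI)
d=eyes.capture("wrist");cv2.imwrite("pics/w3.png",d["color"]);np.save("w3.npy",d,allow_pickle=True)
```

```text
descend stop: False
grip 0.050265249300617654 61.1251065396209 [ 0.52813537 -0.11913542  0.07897654]
held 0.05040960390364966 62.140223835231154
touch True [0.48778945 0.3237835  0.07903812]
clock 31.4
descend stop: False
grip 0.022758961406155673 58.75828206539154 [ 0.52490467 -0.19505673  0.06230821]
held 0.022967168873415655 58.673951625823975
touch True [0.49075293 0.39697043 0.06235346]
clock 43.775
```

View pics/w3.png

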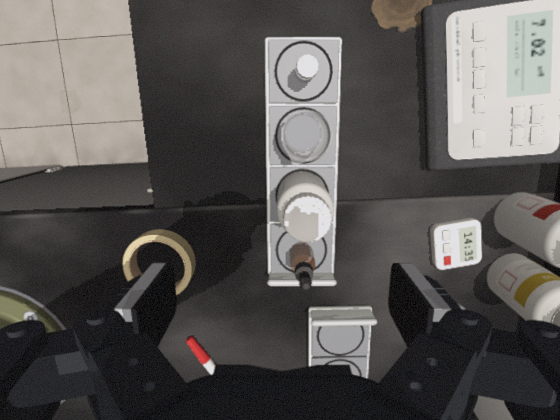

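All four stand upright in the right order: vial cap (307,66), beaker (303,135), bottle cap (308,217) and teat (306,280). I'll check the positions, then hand in.

Run:
```python
from h import *
d=np.load("w3.npy",allow_pickle=True).item()
ok=True
for n,uv,z,t in(("vial",[307,66],.084,(.4905,.3968)),("beaker",[303,134],.091,(.4873,.3207)),("bottle",[308,217],.142,(.4842,.2445)),("dropper",[306,280],.12,(.4808,.1684))):
    e=(ray(d,[uv],z)[0][:2]-t);print(n,e.round(4));ok&=abs(e).max()<.010
if ok: print(manip.hand_in())
```

```text
vial [ 0.0004 -0.0014]
beaker [-0.003   0.0063]
bottle [-0.0002  0.0064]
dropper [0.0006 0.0046]
the job is handed in; nothing more can be done
None
```

The vial, beaker, bottle and dropper were moved to the new rack in the right order; in the last picture all stood upright within 7 mm of their place centres, and the job was handed in without a result being shown.

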